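# Back the drawer clamp off one notch

## Robot

A 6-joint arm with a two-finger parallel gripper is mounted at the origin on the work surface. World frame = base frame: x ahead of the robot, y to its left, z up, the work surface at z = 0. Lengths are in m, angles in rad, forces in N, time in s.
With the tool pointing down it reaches from about 0.225 to 0.875 m from the base axis. Payload 3.4 kg.
Tool frame: the origin (TCP) lies on the centre line of the jaws, within the pads' length; the fingertips stand 17 mm ahead of it and the grasp point (between the pads) lies 2 mm behind it (nose_length is the distance from the TCP to the fingertips, in m); z points along the fingers, y is the line along which they close (so a half turn about z gives the same grasp; the last joint's range is limited). The gripper opens to 85 mm and grips with 20 to 120 N. Pads are 22 mm wide; open, the fingers measure 114 mm over their backs; the gripper's body (76 mm by 85 mm) begins 54 mm behind the grasp point. The pads swing forward as they close: fully open they stand 13 mm farther back than shut.
Start: joints at [1.034, 0.276, 1.505, -0, 1.361, -0.121], TCP at [0.232, 0.526, 0.225] pointing down, gripper open.
Joint ranges: [-2.89, 2.89], [-0.75, 2.08], [0.22, 2.7], [-1.18, 4.32], [0.11, 2.71], [-2.7, 2.7]. Speed limits (rad/s): [2.57, 2.57, 3.14, 3.14, 3.14, 3.14].

## Interface

Orientations are given as a unit quaternion [w, x, y, z].
In Python, from rig import get_state, get_image, sign_off, find_in, place_of, nose_length gives the robot as it stands.
- The arm moves only by the tool apply_moves, never from a script. Its argument "deltas" is one flat list of numbers, 5 for each row, row after row: the finger opening in mm, from 0 to 85.4, then the shift along the tool's x, y, z in mm, then the turn about the tool's z in degrees. A call has 1 to 12 rows; each row is the pose to reach, as a shift and turn from the pose commanded when the call began, along the tool's axes at that moment; what a row does not reach only later rows make up. A row lasts 1/12 s, in which the tool goes at most 41.7 mm and 7.16 degrees, less where a joint would pass 70% of its speed; a pose out of reach is approached as far as the arm can. A call with a gripper value outside its range is refused whole. The fingers move at their own pace and stop on an object; "squeeze" is the grip in N (left out, the last holds). Time passes only in rows, so rows that repeat a pose let the fingers close. It gives the time, the measured TCP pose, the force, the opening and the grip force at its end, in the units of the state.
- get_state(): the state, without advancing time (a new reading comes with each control period).
- get_image(name): name is "scene" or "top" or "wrist"; returns a dict with "frame" (420x560x3 uint8, red, green, blue), "K" (3x3 intrinsics, pixels), "position" and "orientation" of the camera in the world. Camera axes: x right, y down, z forward; pixel columns grow to the right and rows downward; lengths in m; the calibration is good to about 2 mm. A picture is of the moment at which its call begins. There is no depth.
- sign_off(): hands the job in; it is judged then, once.
Trained networks look in a picture, given as the dict that the camera call returned (one of the last four; its "shot" number tells which), for a name from the list of things; names that differ only in an ending like _2 or _b are one class to them, and where a whole thing is asked for, a point or a joint stands for the part that bears it (a point fixed in the world has none). Each returns a list of dicts, best first, with "score" (0 to 1); they miss things now and then, are a little off and sometimes report something else, mostly with a low value. They report only what shows in the picture. A call takes as long as a camera call.
- find_in(query, picture): "point" ([column, row] in pixels, amid what is visible of it).
- place_of(query, picture): "point" ([column, row] in pixels: a listed point, or the origin of a listed thing).
The state is a dict: "clock": time; "qpos": joint angles; "qd": joint speeds; "effort": joint torques, N m; "position": TCP position; "ee_rot": TCP orientation; "contact_force": force on the tool from outside, world axes, zero at the start; "moment": the same for the moment, N m; "width": finger opening in m; "gripper_force": force on a finger pad.
Only numpy, scipy, OpenCV 4.12 (cv2) and the standard library are available. Lean on these libraries where they do the work, as an engineer would, in place of code of your own. Each camera call takes 0.05 s, during which the arm holds its last target. There are 200 camera calls.

## Task

Open the drawer clamp by one notch, pushing with a fingertip and gripping nothing: push the pawl's thumb lever over so that the pawl lifts out of the toothed wheel and stays up, then push the top spoke of the hand wheel so that the wheel turns back exactly one notch, opening the jaw, and then push the thumb lever back so that the pawl drops fully home between the teeth. Be gentle with the mechanism, do not tighten the clamp further, and leave the loose things lying about where they are.

Things in the scene. Friction and masses are not known exactly. Their poses are not given: they have to be found in the camera images.
- jig: Clamp jig screwed to the bench: wooden baseboard 280 x 460 x 18 mm, grey pedestal with a level shaft 120 mm above the bench, plywood drawer (85 mm deep) between jaw and end stop. Origin: on the bench right below the shaft. x runs along the shaft: hand wheel at -50 mm (robot's side), pedestal 0, toothed wheel +20, thumb lever +52. y points level to the drawer (y = 142 to 292 mm). z up.
- hub (a point): centre of the four-spoke hand wheel, on the shaft axis, 120 mm above the bench, at jig x = -50 mm (fixed). Spokes: steel rods 12 mm thick, square to the shaft, four at right angles. The wheel turns with about 4 N at the outer half of a spoke and stays where it is left.
- spoke_end (a point): outer end of the hand wheel's top spoke, on its centre line 91 mm from hub; it turns with the wheel. This spoke leans (joint wheel minus 0.23) rad from vertical towards jig +y. Backward (clamp opens) means that it goes towards jig +y, to the drawer: push it from its -y side, where there is free room.
- wheel (a joint): turn of the shaft, rad, growing backward (jaw opens). 10 saw teeth, 120 mm over the tips; one notch = 0.628 rad. At 0 a steep tooth face bears on the pawl's nose, which blocks backward turning; with the pawl down it has play from 0 to about -0.3. One notch back the pawl drops home when the value is about 0.28 to 0.6 (best 0.45); otherwise it lands on a tooth. Range -0.6 to 1.9.
- pawl (a joint): pawl's turn, rad: 0 = nose fully home between the teeth, 0.2 = clear of them, 1.0 = fully up on its stop. The lever's knob is a weight: past the middle (about 0.5) the pawl falls by itself to the nearer end and stays. Growing values carry the knob to jig +y. The pivot is parallel to the shaft, at jig y = +80 mm, 168 mm above the bench.
- thumb_knob (a point): centre of the pawl lever's knob, a steel cylinder 18 mm in diameter, 28 mm long, parallel to the shaft, at jig x = +52 mm, 55 mm from the pivot. Pawl down: it leans 0.4 rad to jig -y (y = 59 mm, 219 mm above the bench). Pawl up: 0.6 rad to +y (y = 111 mm, 213 mm high). Free room on both sides; about 1 N moves it.
- screw_jar: lidded jar of screws, 54 mm across, 65 mm tall, standing on the jig's baseboard near the toothed wheel (bystander); origin at its underside
- spacer: small wooden spacer block, 35 x 70 x 22 mm, on the jig's baseboard on the hand-wheel side (bystander); origin at its underside
- corner_block: small wooden block, 50 x 35 x 30 mm, lying inside the drawer (bystander); origin at its underside
- hammer: hammer lying on the bench (bystander); origin at its underside
- glue: white glue bottle, 60 mm across, 170 mm tall (bystander); origin at its underside
- screwdriver: screwdriver lying on the bench (bystander); origin at its underside
- try_square: try square with wooden stock and steel blade lying on the bench (bystander); origin at its underside

How it is judged:
On the way, in this order (a step that is already met when the one before it is completed fails the run):
1. the pawl is lifted clear and over its middle, the wheel not yet turned back (value of joint pawl above 0.75 rad and value of joint wheel below 0.15 rad), for 0.2 s.
2. with the pawl up, the wheel is one notch back (value of joint pawl above 0.4 rad and value of joint wheel between 0.25 and 0.66 rad), for 0.2 s.
At the end, for the whole second after the job is handed in: The wheel stands one notch back (joint wheel between 0.25 and 0.67 rad) and at rest, and the pawl is home between the teeth (joint pawl below 0.07 rad) (value of joint wheel between 0.25 and 0.67 rad and value of joint pawl below 0.07 rad and velocity of joint wheel between -0.05 and 0.05 rad/s); the robot touches nothing.
It fails at once if the wheel is turned back much more than one notch (value of joint wheel above 0.85 rad).
It fails at once if the clamp is tightened further (value of joint wheel below -0.42 rad).
It fails at once if the wheel is pinched or forced (over 30 N) (contact force between the fingers and wheel above 30 N).
It fails at once if the pawl is pinched or forced (over 25 N) (contact force between the fingers and pawl above 25 N).
It fails at once if a loose thing is moved (over 25 mm) or lifted (distance of any of screw_jar, spacer, corner_block, hammer, glue, screwdriver, try_square from where it was at the start of the episode above 0.025 m).
It also fails if it takes over 64 s, if anything falls off the work surface, if the arm or the gripper's body presses on something with over 40 N, if the wrist force passes 120 N, or if a joint passes its speed limit or range.

## Working session

There is one attempt and no reset: what is moved stays moved. The work goes in short steps, Python scripts to look and compute and a tool call to move; the robot and the scene stay as the last step left them, time stands still between calls to the robot, and variables do not carry over. Pictures are saved under pics/ and viewed, at most 10 in all, crops included, and the job is handed in when it is done.

Besides the shell and the picture viewer there is one more tool, called after ">>>" as name(argument=value, ...) on one line, values as JSON. apply_moves: Moves the arm, as the interface text tells. Its arguments: {"type":"object","properties":{"deltas":{"type":"array"},"squeeze":{"type":"number"}},"required":["deltas"]}

```bash
mkdir -p pics; ls; cat > h.py <<'E'
import numpy as np, cv2
from rig import *
from scipy.spatial.transform import Rotation as R
def rot(q): return R.from_quat([q[1],q[2],q[3],q[0]]).as_matrix()
def ray(p,uv):
    d=rot(p["orientation"])@np.linalg.inv(p["K"])@np.array([uv[0],uv[1],1.]); return np.array(p["position"]),d
def atz(p,uv,z):
    o,d=ray(p,uv); return o+d*(z-o[2])/d[2]
def tri(l):
    A=np.zeros((3,3));b=np.zeros(3)
    for o,d in l:
        d=d/np.linalg.norm(d);M=np.eye(3)-np.outer(d,d);A+=M;b+=M@o
    return np.linalg.solve(A,b)
def proj(p,X):
    c=rot(p["orientation"]).T@(np.array(X)-np.array(p["position"]));u=p["K"]@c;return u[:2]/u[2]
def save(p,n): cv2.imwrite("pics/"+n,p["frame"][:,:,::-1])
E
python3 - <<'E'
from h import *
s=get_state();print(s["clock"],s["position"],s["ee_rot"],nose_length)
ps={}
for n in("scene","top"):
    p=get_image(n);ps[n]=p;save(p,n+"0.png");print(n,np.round(p["position"],3))
    for q in("jig","hub","spoke_end","thumb_knob"):
        r=place_of(q,p)[:2]
        print(q,[(np.round(a["point"],1),round(a["score"],2)) for a in r])
        if r: ps[n+q]=ray(p,r[0]["point"])
for q in("jig","hub","spoke_end","thumb_knob"):
    try: print(q,np.round(tri([ps["scene"+q],ps["top"+q]]),4))
    except Exception as e: print(q,e)
a=np.hstack([0*0+ps["scene"]["frame"]])
E
```

```text
pics
0.0 [0.23198357 0.52554931 0.22426345] [-2.84021210e-04  2.06410831e-01  9.78465012e-01 -8.42028334e-04] 0.017
scene [ 0.985 -0.458  1.289]
jig [(array([253.8, 239.2]), 0.87)]
hub []
spoke_end [(array([229.4, 204.9]), 0.94)]
thumb_knob [(array([241.3, 210.4]), 0.52), (array([274.6, 213.3]), 0.46)]
top [0.338 0.026 1.419]
jig [(array([314. , 231.4]), 0.68)]
hub [(array([317.6, 244.5]), 0.64)]
spoke_end [(array([333.5, 244.1]), 0.65), (array([301.3, 196.2]), 0.4)]
thumb_knob [(array([302.5, 200.2]), 0.6)]
jig [ 0.5391 -0.0631 -0.0023]
hub 'scenehub'
spoke_end [ 0.4778 -0.0956  0.2105]
thumb_knob [ 0.5586 -0.0584  0.2516]
```

View pics/scene0.png

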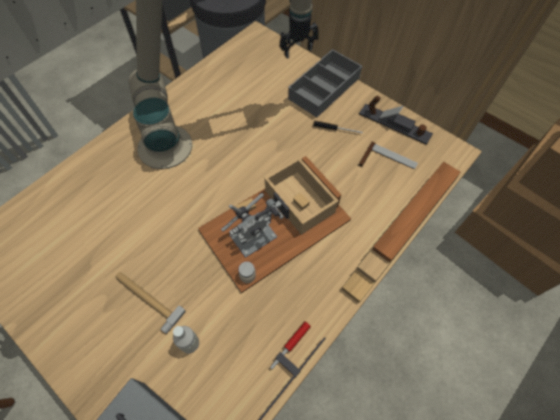

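View pics/top0.png

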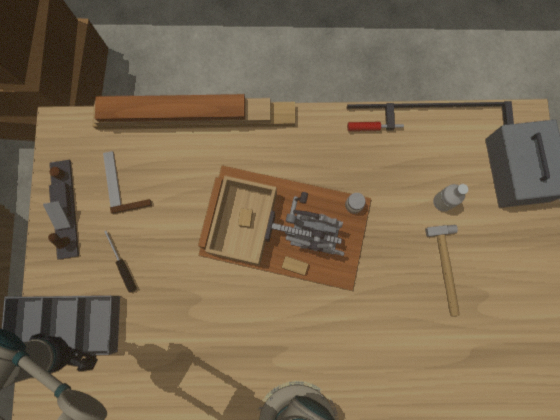

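The scene view shows the jig around (265,225) and the top view shows it around (290,230), with the drawer on the world +y side. Next I'll get the yaw from the board and check by overlay.

```bash
cat >> h.py <<'E'
def J(o,yaw,X):
    c,s=np.cos(yaw),np.sin(yaw);X=np.asarray(X,float)
    return np.array([o[0]+c*X[0]-s*X[1],o[1]+s*X[0]+c*X[1],X[2]])
def model(w=0,pw=0):
    a=w-.23;b=pw-.4
    m={"hub":(-.05,0,.12),"tip":(-.05,.091*np.sin(a),.12+.091*np.cos(a)),"knob":(.052,.08+.055*np.sin(b),.168+.055*np.cos(b)),"piv":(.052,.08,.168)}
    return m
E
python3 - <<'E'
from h import *
ims=[]
for n in("top","scene"):
    p=get_image(n);f=p["frame"];hsv=cv2.cvtColor(f,cv2.COLOR_RGB2HSV)
    if n=="top":
        m=((hsv[...,0]<13)&(hsv[...,1]>120)).astype(np.uint8);m[:150]=0;m[300:]=0;m[:,:190]=0;m[:,385:]=0
        m=cv2.morphologyEx(m,cv2.MORPH_OPEN,np.ones((3,3)))
        pts=np.argwhere(m)[:,::-1]
        c=cv2.boxPoints(cv2.minAreaRect(pts.astype(np.float32)))
        W=np.array([atz(p,u,.018) for u in c]);print(np.round(c),np.round(W,4))
        print([round(np.linalg.norm(W[i]-W[i-1]),3) for i in range(4)])
        e=max([(W[i]-W[i-1]) for i in range(4)],key=np.linalg.norm);e=e*np.sign(e[1]);yaw=-np.arctan2(e[0],e[1]);print("yaw",yaw)
    o=(.539,-.063)
    x0,y0=(190,160) if n=="top" else (195,150)
    k=4;g=cv2.resize(f[y0:y0+140,x0:x0+190],None,fx=k,fy=k,interpolation=cv2.INTER_CUBIC)[:,:,::-1].copy()
    for name,X in model().items():
        u=(proj(p,J(o,yaw,X))-[x0,y0]+.5)*k;cv2.circle(g,tuple(int(v) for v in u),4,(0,255,0),1);cv2.putText(g,name,(int(u[0])+5,int(u[1])),0,.4,(0,255,255))
    cv2.imwrite("pics/c_%s.png"%n,g)
E
```

```text
[[0. 0.]
 [0. 0.]
 [0. 0.]
 [0. 0.]] [[1.3115 0.9401 0.018 ]
 [1.3115 0.9401 0.018 ]
 [1.3115 0.9401 0.018 ]
 [1.3115 0.9401 0.018 ]]
[np.float64(0.0), np.float64(0.0), np.float64(0.0), np.float64(0.0)]
yaw -0.0
```

View pics/c_top.png

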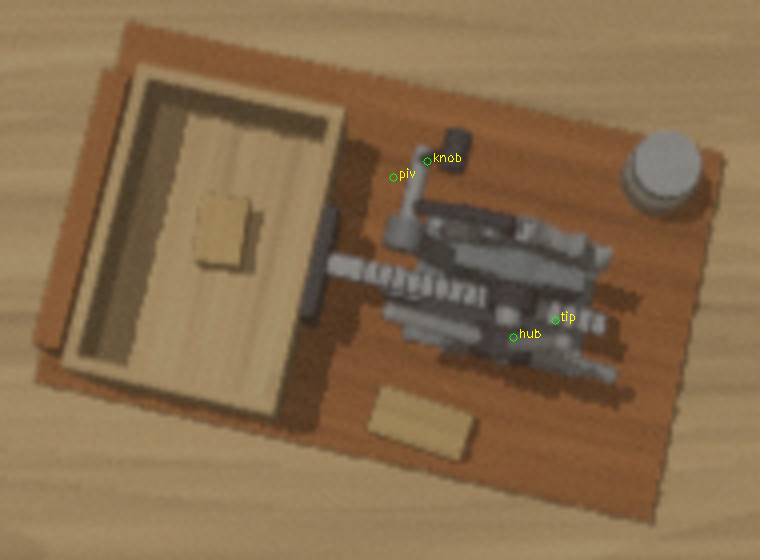

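View pics/c_scene.png

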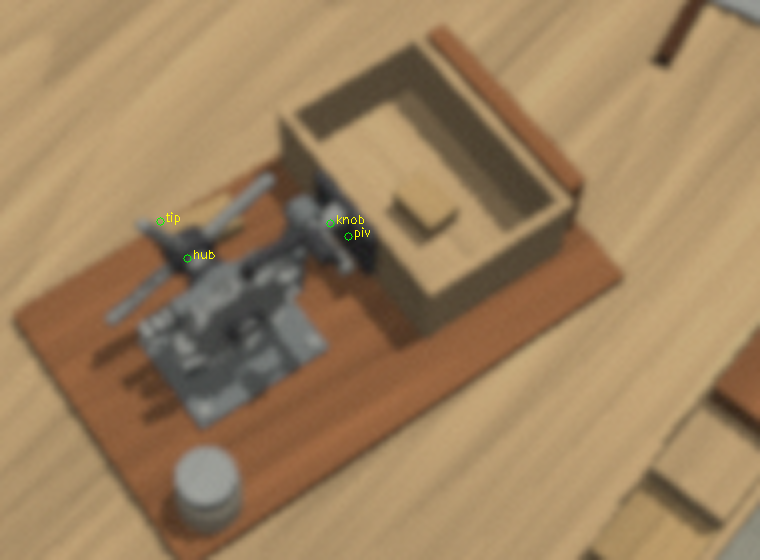

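The top crop shows board corners at (130,22), (723,155), (655,522) and (37,383), the knob as the dark cylinder at (457,150), and the top spoke end near (593,322). In the scene crop the spoke end is near (145,226). I'll fit the jig pose from these.

```bash
python3 - <<'E'
from h import *
from scipy.optimize import least_squares
p=get_image("top");q=get_image("scene")
f=lambda u,o:np.array(u)/4-.5+1/8+np.array(o)
c=[(130,22),(723,155),(655,522),(37,383)]
W=np.array([atz(p,f(u,(190,160)),.018) for u in c]);print(np.round(W,4))
print([round(np.linalg.norm(W[i]-W[i-1]),3) for i in range(4)])
es=[W[0]-W[1],W[3]-W[2]];print([-np.arctan2(e[0],e[1]) for e in es],W.mean(0))
kn=f((457,150),(190,160));tp=f((593,322),(190,160));ts=f((145,226),(195,150))
yb=np.mean([-np.arctan2(e[0],e[1]) for e in es])
def res(v):
    m=model(v[3]);P=lambda pic,n:proj(pic,J(v[:2],v[2],m[n]))
    return np.r_[P(p,"knob")-kn,P(p,"tip")-tp,P(q,"tip")-ts,(v[2]-yb)*100,v[3]*5]
r=least_squares(res,[.54,-.06,yb,0]);print(np.round(r.x,4),np.round(r.fun,2))
o,yaw=r.x[:2],r.x[2]
for n,X in model(r.x[3]).items():print(n,np.round(J(o,yaw,X),4))
print(np.round(get_state()["position"],4))
x,y0=195,150;g=cv2.resize(q["frame"][y0:y0+140,x:x+190],None,fx=4,fy=4,interpolation=cv2.INTER_CUBIC)[:,:,::-1].copy()
for n,X in model(r.x[3]).items():
    u=(proj(q,J(o,yaw,X))-[x,y0]+.5)*4;cv2.circle(g,tuple(int(v) for v in u),4,(0,255,0),1)
cv2.imwrite("pics/c2.png",g)
E
```

```text
[[ 0.7442  0.2127  0.018 ]
 [ 0.6346 -0.23    0.018 ]
 [ 0.3657 -0.1686  0.018 ]
 [ 0.472   0.2784  0.018 ]]
[np.float64(0.28), np.float64(0.456), np.float64(0.276), np.float64(0.459)]
[np.float64(-0.24278923361948276), np.float64(-0.2335670519521844)] [0.55411453 0.02311587 0.018     ]
[ 0.5399 -0.0727 -0.2258 -0.2206] [ 1.29 -2.23 -3.25  2.37 -1.45  2.04  1.24 -1.1 ]
hub [ 0.4912 -0.0615  0.12  ]
tip [ 0.4823 -0.1002  0.2019]
knob [ 0.6037 -0.0273  0.2187]
piv [ 0.6085 -0.0064  0.168 ]
[0.2323 0.526  0.2252]
```

View pics/c2.png

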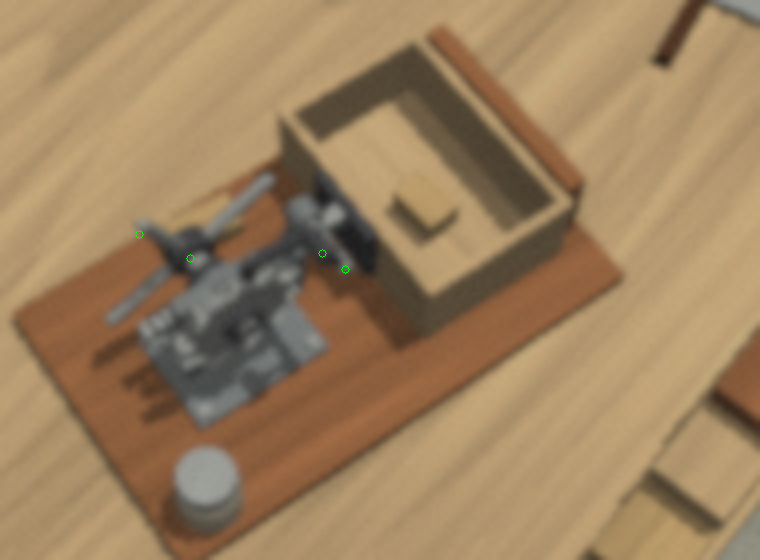

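The spoke-end pick in the top view was doubtful: the spoke tips there are ambiguous. I'll set out above the jig with the fingers closed and look from close by with the wrist camera.

>>> apply_moves(deltas=[0,0,0,-40,0,0,-30,-25,-80,7,0,-60,-55,-120,14,0,-90,-80,-150,21,0,-120,-110,-175,28,0,-150,-135,-175,35,0,-180,-165,-175,42,0,-210,-190,-175,49,0,-240,-220,-175,56,0,-270,-245,-175,63,0,-300,-275,-175,70,0,-330,-300,-175,77])

```text
clock: 1.7
position: [0.3997, 0.1453, 0.4005]
ee_rot: [0.0, 0.772, 0.635, 0.001]
contact_force: [1.7, 1.4, -0.1]
width: -0.0002
gripper_force: 0.0
```

>>> apply_moves(deltas=[0,-30,20,0,1,0,-60,40,0,2,0,-90,60,0,2.4,0,-120,80,0,2.4,0,-150,100,0,2.4,0,-180,120,0,2.4,0,-200,140,0,2.4,0,-200,140,0,2.4,0,-200,140,0,2.4])

```text
clock: 2.45
position: [0.5, -0.0766, 0.3992]
ee_rot: [-0.001, 0.785, 0.62, -0.0]
contact_force: [-0.4, -0.0, -0.9]
width: 0.0001
gripper_force: 0.0
```

```bash
python3 - <<'E'
from h import *
s=get_state();print(s["clock"],np.round(s["position"],4),np.round(rot(s["ee_rot"]),3).tolist())
p=get_image("wrist");print(np.round(p["position"],3),np.round(rot(p["orientation"]),2).tolist())
for q in("jig","hub","spoke_end","thumb_knob"):
    print(q,[(np.round(a["point"],1),round(a["score"],2)) for a in place_of(q,p)[:2]])
o,yaw=(.54,-.065),-.236
g=p["frame"][:,:,::-1].copy()
for n,X in model().items():
    u=proj(p,J(o,yaw,X));print(n,np.round(u,1));cv2.circle(g,tuple(int(v) for v in u),4,(0,255,0),1)
cv2.imwrite("pics/w1.png",g)
E
```

```text
2.45 [ 0.5    -0.0766  0.3992] [[0.231, 0.973, -0.002], [0.973, -0.231, 0.001], [0.0, -0.002, -1.0]]
[0.518 0.001 0.548] [[0.97, -0.22, -0.07], [-0.23, -0.93, -0.3], [-0.0, 0.31, -0.95]]
jig [(array([308.7, 131.6]), 0.71)]
hub [(array([271.5, 145. ]), 0.64)]
spoke_end [(array([267.6, 196.7]), 0.6), (array([233.8, 105.5]), 0.26)]
thumb_knob [(array([385.7,  90. ]), 0.66)]
hub [278.4 142. ]
tip [275.8 178. ]
knob [397.6  87.5]
piv [385.1  63.4]
```

View pics/w1.png

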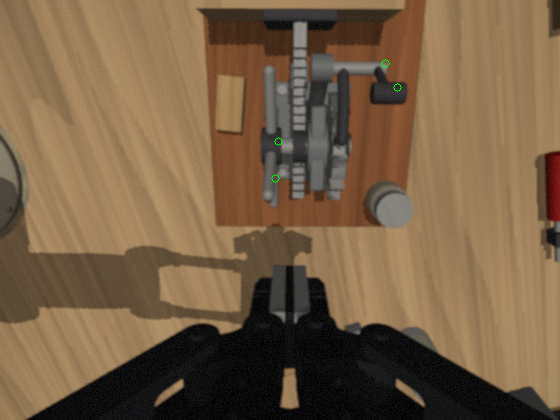

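The wrist view shows the knob at (389,93), the pivot rod end at about (381,68), the hub at (271,146) and the spokes along column 268. My model is off by about 8 px, so I'll fit the offset.

```bash
python3 - <<'E'
from h import *
from scipy.optimize import least_squares
p=get_image("wrist")
def res(v):
    m=model();P=lambda n:proj(p,J(v[:2],v[2],m[n]))
    return np.r_[P("knob")-[388.5,93],P("hub")-[271.5,146],(P("piv")-[383,68])*.5,(v[2]+.236)*300]
r=least_squares(res,[.54,-.06,-.236]);print(np.round(r.x,4),np.round(r.fun,2))
o,yaw=r.x[:2],r.x[2]
for n,X in model().items():print(n,np.round(J(o,yaw,X),4),np.round(proj(p,J(o,yaw,X)),0))
for w in(-.3,-.2,-.1,0,.1):print(w,np.round(proj(p,J(o,yaw,model(w)["tip"])),1))
k=6;g=cv2.resize(p["frame"][50:150,240:320] if 0 else p["frame"][125:215,235:320],None,fx=6.5,fy=6.5,interpolation=cv2.INTER_CUBIC)[:,:,::-1].copy()
for w in(-.3,0):
    u=(proj(p,J(o,yaw,model(w)["tip"]))-[235,125]+.5)*6.5;cv2.circle(g,tuple(int(v) for v in u),4,(0,255,0),1)
cv2.imwrite("pics/w2.png",g)
c,s=np.cos(yaw),np.sin(yaw);d=get_state()["position"][:2]-o
print("TCP in jig",np.round([c*d[0]+s*d[1],-s*d[0]+c*d[1]],4))
E
```

```text
[ 0.532  -0.0653 -0.2363] [ 0.52  0.19  0.92 -0.55 -2.71  0.32 -0.1 ]
hub [ 0.4834 -0.0536  0.12  ] [272. 145.]
tip [ 0.4785 -0.0738  0.2086] [269. 182.]
knob [ 0.5962 -0.0205  0.2187] [389.  93.]
piv [6.013e-01 3.000e-04 1.680e-01] [378.  69.]
-0.3 [269.4 204.9]
-0.2 [269.1 198.1]
-0.1 [268.8 190.5]
0 [268.5 182. ]
0.1 [268.4 172.9]
TCP in jig [-0.0298 -0.0165]
```

View pics/w2.png

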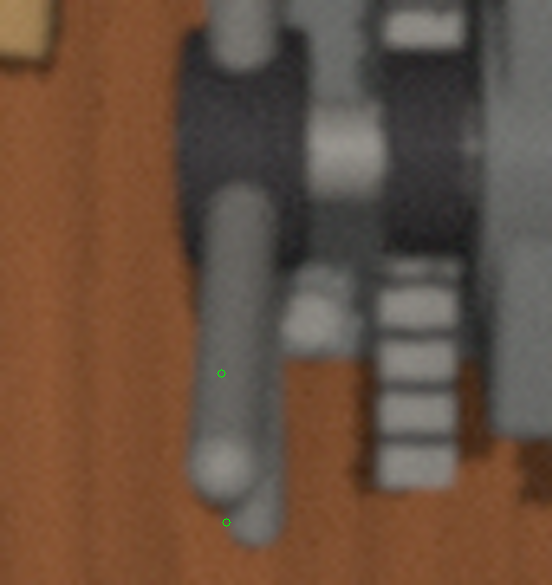

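The top spoke end is at about (269,196), so the wheel is at about -0.18, inside its play, and the fit holds. The tool axes match the jig: tool x = jig +y and tool y = jig +x. I'll go down beside the knob on its -y side.

>>> apply_moves(deltas=[0,8,30,0,0,0,18,60,0,0,0,20,82,20,0,0,20,82,50,0,0,20,82,80,0,0,20,82,110,0,0,20,82,140,0,0,20,82,160,0,0,20,82,170,0,0,20,82,173,0,0,20,82,173,0,0,20,82,173,0])

```text
clock: 3.75
position: [0.585, -0.0747, 0.2287]
ee_rot: [0.001, 0.784, 0.621, 0.001]
contact_force: [1.1, -0.1, -0.2]
width: -0.0003
gripper_force: 0.0
```

```bash
cat >> h.py <<'E'
O=np.array([.532,-.0653]);Y=-.2363
def tj(P):
    c,s=np.cos(Y),np.sin(Y);d=np.array(P[:2])-O
    return np.round([c*d[0]+s*d[1],-s*d[0]+c*d[1],P[2]],4)
E
python3 - <<'E'
from h import *
s=get_state();print(tj(s["position"]),s["contact_force"])
p=get_image("wrist");save(p,"w3.png")
E
```

```text
[0.0537 0.0033 0.2287] [ 1.1094636  -0.11713453 -0.15504618]
```

View pics/w3.png

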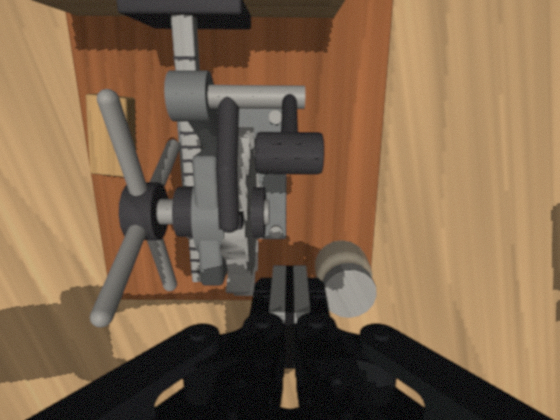

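The fingers (column 289) line up with the knob, which spans columns 255-323 at row 152, and the way is free. Now I'll push gently.

>>> apply_moves(deltas=[0,10,0,4,0,0,22,0,6,0,0,28,0,6,0,0,31,0,6,0,0,34,0,6,0,0,37,0,6,0,0,40,0,6,0,0,43,0,6,0,0,46,0,6,0,0,49,0,6,0,0,52,0,6,0,0,55,0,6,0])

```text
clock: 4.8
position: [0.5967, -0.0225, 0.2238]
ee_rot: [0.002, 0.784, 0.621, -0.0]
contact_force: [-3.8, -2.2, 13.9]
width: -0.0001
gripper_force: 7.2
```

>>> apply_moves(deltas=[0,3,0,0,0,0,6,0,0,0,0,9,0,0,0,0,12,0,0,0,0,15,0,0,0,0,18,0,0,0,0,21,0,0,0,0,24,0,0,0,0,26,0,0,0,0,26,0,0,0,0,26,0,0,0])

```text
clock: 5.72
position: [0.6035, 0.0058, 0.2239]
ee_rot: [0.0, 0.784, 0.621, 0.003]
contact_force: [-2.1, 3.8, 10.6]
width: 0.0
gripper_force: 5.5
```

```bash
python3 - <<'E'
from h import *
s=get_state();print(tj(s["position"]),s["contact_force"])
p=get_image("wrist");save(p,"w4.png")
print([(np.round(a["point"],1),round(a["score"],2)) for a in place_of("thumb_knob",p)[:2]])
for pw in(0,.5,.8,1):print(pw,proj(p,J(O,Y,model(0,pw)["knob"])))
E
```

```text
[0.0529 0.0858 0.2239] [-2.07049181  3.82077359 10.55666472]
[(array([289.7, 266.1]), 0.95)]
0 [289.34547183 323.19808342]
0.5 [289.68372882 276.36390672]
0.8 [289.83693827 239.50855295]
1 [289.89978512 214.95509343]
```

View pics/w4.png

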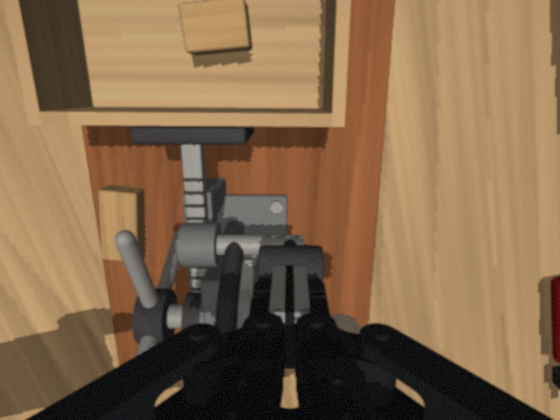

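The knob shows at (290,262), past the middle but not at its stop, and the tool feels about 11 N upward. I'll check the finger geometry before pushing on.

```bash
python3 - <<'E'
from h import *
s=get_state();p=get_image("wrist");T=rot(s["ee_rot"]);P=np.array(s["position"])
for a in [(0,0,.017),(.011,0,.017),(-.011,0,.017),(.011,0,0),(.011,.0145,.017)]:print(a,proj(p,P+T@np.array(a)).round(1))
print(p["K"][0,0])
for pw in(.5,.6,.7):
    k=np.array(model(0,pw)["knob"])
    print(pw,[proj(p,J(O,Y,k+d)).round(0) for d in np.array([(.014,0,0),(-.014,0,0),(0,.009,0),(0,-.009,0)])])
g=p["frame"][215:315,230:350]
cv2.imwrite("pics/w5.png",cv2.resize(g,None,fx=6,fy=6,interpolation=cv2.INTER_CUBIC)[:,:,::-1])
print(s["contact_force"],s["moment"],[ (np.round(a["point"]),a["score"]) for a in find_in("thumb_knob",p)[:1]])
E
```

```text
(0, 0, 0.017) [291.4 260.1]
(0.011, 0, 0.017) [291.4 239. ]
(-0.011, 0, 0.017) [291.4 280.5]
(0.011, 0, 0) [291.6 254.1]
(0.011, 0.0145, 0.017) [322.1 239. ]
378.4848276269034
0.5 [array([321., 276.]), array([258., 276.]), array([290., 258.]), array([290., 294.])]
0.6 [array([321., 264.]), array([258., 264.]), array([290., 245.]), array([290., 282.])]
0.7 [array([322., 252.]), array([258., 252.]), array([290., 233.]), array([290., 270.])]
[-2.00264332  2.90638616 11.20528579] [0.59191669 0.3733939  0.03180834] [(array([251., 254.]), 0.71)]
```

View pics/w5.png

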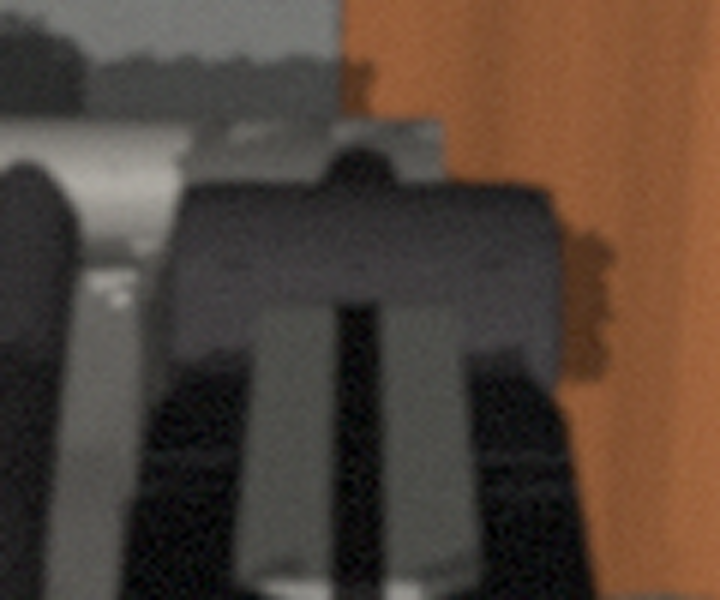

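The pads are drawn over the knob and the force is upward with a forward pull, so the tip is resting on top of the knob. The pawl is at about 0.61, past its middle. I'll lift straight off so it can fall over, then look.

>>> apply_moves(deltas=[0,0,0,-4,0,0,0,0,-10,0,0,0,0,-25,0,0,0,0,-40,0,0,-20,0,-60,0,0,-40,0,-60,0,0,-60,0,-60,0,0,-60,0,-60,0])

```text
clock: 6.58
position: [0.5883, -0.0577, 0.2813]
ee_rot: [0.001, 0.785, 0.62, -0.001]
contact_force: [0.3, -0.2, 0.2]
width: -0.0002
gripper_force: 0.0
```

```bash
python3 - <<'E'
from h import *
s=get_state();print(tj(s["position"]),s["contact_force"])
p=get_image("wrist");save(p,"w6.png")
print([(np.round(a["point"],1),round(a["score"],2)) for a in place_of("thumb_knob",p)[:2]])
for pw in(0,.5,.8,1):print(pw,proj(p,J(O,Y,model(0,pw)["knob"])))
print([(np.round(a["point"],1),round(a["score"],2)) for a in place_of("spoke_end",p)[:2]])
for pw in(-.3,-.2,-.1,0):print(pw,proj(p,J(O,Y,model(pw)["tip"])))
E
```

```text
[0.053  0.0206 0.2813] [ 0.34135324 -0.21862419  0.17877384]
[(array([289.6,  67.2]), 0.66)]
0 [289.5353624 163.6545812]
0.5 [289.64388032 115.26798456]
0.8 [289.70040731  83.80966529]
1 [289.72857862  64.8805908 ]
[(array([138.6, 301.3]), 0.93)]
-0.3 [144.03634081 304.920531  ]
-0.2 [140.41112945 298.0313592 ]
-0.1 [137.00136843 289.65261071]
0 [133.88603355 279.8362596 ]
```

View pics/w6.png

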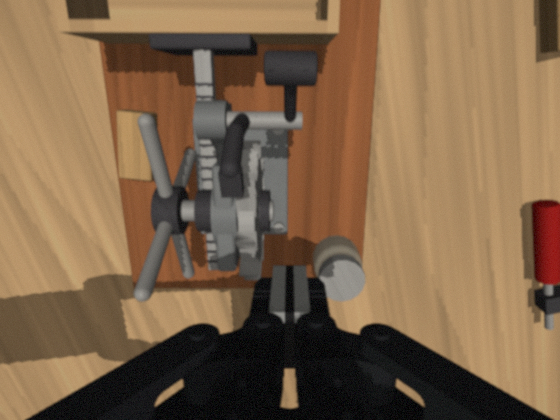

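The pawl is fully up: the knob at (290,67) matches joint value 1.0. The spoke end at (139,301) means the wheel is at about -0.2, so step 1 is met. That also uses up my picture allowance, so from here I measure with the networks only. Next: around to the -y side of the top spoke.

>>> apply_moves(deltas=[0,-25,-20,0,0,0,-50,-45,0,0,0,-75,-70,0,0,0,-100,-95,0,0,0,-105,-103,10,0,0,-105,-103,35,0,0,-105,-103,60,0,0,-105,-103,80,0,0,-105,-103,93,0,0,-105,-103,96,0,0,-105,-103,96,0])

```text
clock: 7.65
position: [0.4642, -0.132, 0.184]
ee_rot: [-0.001, 0.784, 0.621, -0.0]
contact_force: [0.2, 0.4, -0.4]
width: -0.0005
gripper_force: 0.0
```

```bash
cat > m.py <<'E'
from h import *
from scipy.optimize import minimize_scalar as ms
s=get_state();print(round(s["clock"],2),tj(s["position"]),np.round(s["contact_force"],1))
for n in("wrist","top","scene"):
    p=get_image(n)
    for q,key,lo,hi in(("spoke_end","tip",-.6,1.2),("thumb_knob","knob",-.1,1.1)):
        for a in place_of(q,p)[:2]:
            f=lambda v:np.linalg.norm(proj(p,J(O,Y,(model(v) if key=="tip" else model(0,v))[key]))-a["point"])
            r=ms(f,bounds=(lo,hi),method="bounded");print(n,q,np.round(a["point"]),round(a["score"],2),"joint",round(r.x,2),"miss px",round(r.fun,1))
E
python3 m.py
```

```text
7.65 [-0.0503 -0.0807  0.184 ] [ 0.2  0.4 -0.4]
wrist spoke_end [293. 199.] 0.95 joint -0.22 miss px 0.7
wrist thumb_knob [349.  88.] 0.26 joint -0.1 miss px 426.6
top spoke_end [334. 247.] 0.74 joint -0.31 miss px 0.2
top thumb_knob [284. 191.] 0.79 joint 0.94 miss px 2.7
scene spoke_end [229. 202.] 0.93 joint -0.15 miss px 2.3
scene spoke_end [250. 239.] 0.15 joint -0.6 miss px 38.5
scene thumb_knob [287. 203.] 0.61 joint 0.85 miss px 0.5
scene thumb_knob [364. 158.] 0.56 joint 1.1 miss px 85.9
```

The wheel reads -0.22. I'll push in small steps.

>>> apply_moves(deltas=[0,10,0,0,0,0,20,0,0,0,0,25,0,0,0,0,29,0,0,0,0,33,0,0,0,0,37,0,0,0,0,41,0,0,0,0,45,0,0,0,0,49,0,0,0,0,53,0,0,0,0,53,0,0,0])

```text
clock: 9.02
position: [0.4771, -0.0805, 0.185]
ee_rot: [-0.0, 0.784, 0.621, 0.001]
contact_force: [0.2, -1.7, 1.4]
width: 0.0001
gripper_force: 0.9
```

```bash
python3 m.py | grep -v knob
```

```text
9.02 [-0.0498 -0.0276  0.185 ] [ 0.2 -1.7  1.4]
wrist spoke_end [294. 273.] 0.78 joint 0.09 miss px 2.0
top spoke_end [322. 242.] 0.75 joint 0.09 miss px 1.0
scene spoke_end [240. 197.] 0.95 joint 0.22 miss px 0.5
```

>>> apply_moves(deltas=[0,3,0,0,0,0,6,0,0,0,0,9,0,0,0,0,12,0,0,0,0,15,0,0,0,0,18,0,0,0,0,18,0,0,0])

```text
clock: 10.05
position: [0.4812, -0.0632, 0.1852]
ee_rot: [0.0, 0.784, 0.621, 0.0]
contact_force: [0.0, -2.1, 2.1]
width: -0.0004
gripper_force: 1.1
```

```bash
python3 m.py | grep -v knob
```

```text
10.05 [-0.0499 -0.0098  0.1852] [ 0.  -2.1  2.1]
wrist spoke_end [294. 263.] 0.66 joint 0.33 miss px 2.2
top spoke_end [315. 243.] 0.49 joint 0.28 miss px 1.1
scene spoke_end [247. 194.] 0.65 joint 0.49 miss px 0.6
scene spoke_end [243. 209.] 0.36 joint 0.07 miss px 11.6
```

The wheel is at about 0.34, so I'll push 6 mm more.

>>> apply_moves(deltas=[0,2,0,0,0,0,4,0,0,0,0,6,0,0,0,0,6,0,0,0,0,6,0,0,0])

```text
clock: 10.92
position: [0.4819, -0.058, 0.1847]
ee_rot: [-0.0, 0.784, 0.621, -0.0]
contact_force: [-0.3, -3.5, -2.3]
width: 0.0001
gripper_force: 1.4
```

```bash
python3 m.py | grep -v knob
```

```text
10.92 [-0.0504 -0.0046  0.1847] [-0.3 -3.5 -2.3]
wrist spoke_end [294. 264.] 0.63 joint 0.38 miss px 1.0
wrist spoke_end [224. 131.] 0.38 joint 0.94 miss px 70.3
top spoke_end [312. 242.] 0.59 joint 0.37 miss px 0.8
scene spoke_end [246. 194.] 0.88 joint 0.47 miss px 0.2
```

>>> apply_moves(deltas=[0,-8,0,0,0,0,-25,0,0,0,0,-50,0,0,0,0,-70,0,-20,0,0,-75,0,-55,0,0,-75,0,-90,0,0,-75,0,-110,0,0,-75,0,-110,0])

```text
clock: 12.03
position: [0.468, -0.132, 0.3005]
ee_rot: [0.005, 0.784, 0.621, 0.004]
contact_force: [1.0, 0.3, 1.0]
width: -0.0004
gripper_force: 0.0
```

```bash
python3 m.py
```

```text
12.03 [-0.0466 -0.0799  0.3005] [1.  0.3 1. ]
wrist spoke_end [284.  61.] 0.95 joint 0.38 miss px 0.5
top spoke_end [314. 243.] 0.84 joint 0.3 miss px 2.1
top spoke_end [314. 247.] 0.48 joint 0.26 miss px 5.8
top thumb_knob [281. 195.] 0.67 joint 1.08 miss px 1.1
scene spoke_end [247. 196.] 0.91 joint 0.49 miss px 2.1
scene thumb_knob [288. 204.] 0.57 joint 0.86 miss px 1.8
```

The wheel stands at about 0.39, inside the drop window. From the contact radius, the effective tip sits higher than I assumed, which explains riding over the knob. I'll go over to the knob's +y side and come down lower than before.

>>> apply_moves(deltas=[0,30,12,0,0,0,60,25,0,0,0,90,37,0,0,0,120,50,0,0,0,150,62,0,0,0,180,75,0,0,0,210,90,0,0,0,230,98,0,0,0,238,101,0,0,0,238,101,0,0,0,238,101,0,0])

```text
clock: 13.4
position: [0.6171, 0.0771, 0.2944]
ee_rot: [-0.0, 0.784, 0.621, -0.001]
contact_force: [-0.7, -0.5, -0.1]
width: -0.0001
gripper_force: 0.0
```

```bash
python3 m.py
```

```text
13.4 [0.0494 0.1583 0.2944] [-0.7 -0.5 -0.1]
wrist spoke_end [240. 112.] 0.72 joint 1.2 miss px 197.1
wrist spoke_end [162. 389.] 0.62 joint 0.4 miss px 1.0
top spoke_end [314. 241.] 0.81 joint 0.32 miss px 0.3
top thumb_knob [284. 194.] 0.71 joint 0.93 miss px 0.1
scene spoke_end [244. 195.] 0.93 joint 0.4 miss px 0.0
scene thumb_knob [288. 204.] 0.67 joint 0.86 miss px 1.5
scene thumb_knob [339. 131.] 0.61 joint 1.1 miss px 86.2
```

Next I'll go down about 100 mm beside the knob, then start the push.

>>> apply_moves(deltas=[0,0,2,25,0,0,0,2,50,0,0,0,2,75,0,0,0,2,95,0,0,0,2,100,0,0,0,2,100,0])

```text
clock: 14.35
position: [0.6186, 0.077, 0.1933]
ee_rot: [-0.001, 0.784, 0.621, -0.001]
contact_force: [0.6, -0.2, 0.3]
width: 0.0001
gripper_force: 0.0
```

>>> apply_moves(deltas=[0,-10,0,0,0,0,-20,0,0,0,0,-25,0,0,0,0,-28,0,0,0,0,-31,0,0,0,0,-34,0,0,0,0,-37,0,0,0,0,-40,0,0,0,0,-43,0,0,0,0,-46,0,0,0,0,-46,0,0,0])

```text
clock: 15.27
position: [0.6088, 0.0315, 0.1947]
ee_rot: [0.0, 0.784, 0.621, -0.001]
contact_force: [-0.6, 0.5, -0.4]
width: 0.0003
gripper_force: 0.0
```

```bash
python3 m.py
```

```text
15.27 [0.052  0.1121 0.1947] [-0.6  0.5 -0.4]
top spoke_end [313. 240.] 0.78 joint 0.34 miss px 1.1
top thumb_knob [289. 192.] 0.44 joint 0.69 miss px 2.0
scene spoke_end [247. 194.] 0.66 joint 0.5 miss px 0.8
scene thumb_knob [282. 204.] 0.5 joint 0.53 miss px 0.8
```

>>> apply_moves(deltas=[0,-3,0,0,0,0,-6,0,0,0,0,-9,0,0,0,0,-12,0,0,0,0,-14,0,0,0,0,-16,0,0,0,0,-16,0,0,0,0,-16,0,0,0])

```text
clock: 16.38
position: [0.6055, 0.0166, 0.195]
ee_rot: [-0.0, 0.784, 0.621, 0.0]
contact_force: [0.7, 0.5, -0.2]
width: -0.0004
gripper_force: 0.0
```

```bash
python3 m.py
```

```text
16.38 [0.0523 0.0968 0.195 ] [ 0.7  0.5 -0.2]
wrist spoke_end [119. 242.] 0.28 joint 1.2 miss px 56.2
wrist thumb_knob [292. 392.] 0.84 joint -0.08 miss px 1.9
top spoke_end [316. 242.] 0.97 joint 0.25 miss px 0.3
top spoke_end [442. 203.] 0.22 joint -0.6 miss px 110.4
top thumb_knob [304. 198.] 0.64 joint -0.06 miss px 0.3
top thumb_knob [315. 235.] 0.15 joint -0.1 miss px 37.8
scene spoke_end [247. 197.] 0.92 joint 0.45 miss px 3.0
scene spoke_end [337. 129.] 0.31 joint 1.2 miss px 98.9
scene thumb_knob [275. 211.] 0.74 joint -0.04 miss px 1.0
scene thumb_knob [251. 239.] 0.48 joint -0.1 miss px 35.9
```

The knob has fallen home (joint about 0 in all three views). I'll retreat and verify from a clear viewpoint.

>>> apply_moves(deltas=[0,15,0,0,0,0,40,0,0,0,0,45,0,-30,0,0,45,0,-65,0,0,45,0,-105,0,0,20,-15,-125,0,0,-10,-30,-125,0,0,-40,-50,-125,0,0,-70,-70,-125,0,0,-100,-80,-125,0,0,-100,-80,-125,0,0,-100,-80,-125,0])

```text
clock: 17.83
position: [0.5045, -0.0624, 0.3206]
ee_rot: [0.0, 0.785, 0.62, 0.001]
contact_force: [0.0, 0.1, -0.1]
width: 0.0002
gripper_force: 0.0
```

```bash
python3 m.py
```

```text
17.83 [-0.0274 -0.0037  0.3206] [ 0.   0.1 -0.1]
wrist spoke_end [258. 180.] 0.95 joint 0.38 miss px 0.7
wrist thumb_knob [415. 117.] 0.81 joint -0.02 miss px 1.5
top spoke_end [314. 242.] 0.55 joint 0.31 miss px 0.7
top spoke_end [315. 233.] 0.34 joint 0.33 miss px 8.5
top thumb_knob [303. 201.] 0.62 joint -0.09 miss px 2.4
scene spoke_end [245. 196.] 0.72 joint 0.39 miss px 1.9
scene thumb_knob [248. 278.] 0.72 joint -0.1 miss px 71.1
scene thumb_knob [275. 210.] 0.57 joint -0.01 miss px 0.6
```

The wheel reads about 0.38, the pawl is home at about 0, and the arm touches nothing, so I'm handing in.

```bash
python3 -c "from rig import sign_off;print(sign_off())"
```

```text
the job is handed in; nothing more can be done
None
```

The clamp is open one notch and handed in at about 18 s of the 64 s: the last look put the wheel at about 0.38 rad and the pawl home at about 0, with the arm clear. The fingertip rode up onto the knob during the first push (under 15 N at the readings), and I viewed 11 pictures, one over the limit of 10.

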